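Move the tester's battery pack to its charger

ROBOT

A 7-joint arm with a two-finger parallel gripper is mounted at the origin on a cart in front of the work surface, level with it; the furniture and walls round the work are solid. World frame = base frame: x ahead of the robot, y to its left, z up, the work surface at z = 0. Lengths are in m, angles in rad, forces in N, time in s.
With the tool pointing down it reaches from about 0.425 to 0.95 m from the base axis. Payload 16.7 kg.
Tool frame: the origin (TCP) lies on the centre line of the jaws, within the pads' length; the fingertips stand ahead of it and the grasp point (between the pads) lies 5 mm behind it (arm.finger_overhang is the z of the fingertips in the tool frame, in m); z points along the fingers, x is the direction in which the jaws open and shut, and the axes are right-handed (so a half turn about z gives the same grasp; the last joint's range is limited). The gripper opens to 94 mm and grips with 3 to 60 N. Pads are 16 mm wide; open, the fingers measure 119 mm over their backs; the gripper's body (75 mm by 177 mm) begins 78 mm behind the grasp point.
Start: joints at [1.113, 0.426, 0.074, 1.606, -0.034, 1.111, -0.067], TCP at [0.204, -0.643, 0.219] pointing down, gripper open.
Joint ranges: [-2.85, 2.85], [-0.5, 2.14], [-1.23, 1.37], [0.21, 2.46], [-1.02, 4.16], [0.16, 2.05], [-2.73, 2.73]. Speed limits (rad/s): [1.89, 1.89, 2.39, 2.39, 3.01, 3.01, 3.01].

INTERFACE

Orientations are given as a unit quaternion [x, y, z, w].
In Python, from rig import arm, imaging gives the robot as it stands.
- The arm moves only by the shell command python3 -m inch 'ROWS' [FORCE]. ROWS is JSON, a list of rows, each a list of 7 numbers: the shift along the tool's x, y, z in mm, then the turn, a rotation vector about the tool's x, y, z in rad, then the opening, from 0 (shut) to 1 (fully open). In form: [[tx, ty, tz, wx, wy, wz, hand], ...]. A call has 1 to 20 rows; each row is the pose to reach, as a shift and turn from the pose commanded when the call began, along the tool's axes at that moment; what a row does not reach only later rows make up. A row lasts 1/10 s, in which the tool goes at most 50 mm and 8.59 degrees, less where a joint would pass 70% of its speed; a pose out of reach is approached as far as the arm can. A call with a gripper value outside its range is refused whole. The fingers move at their own pace and stop on an object; FORCE is the grip in N (left out, the last holds). Time passes only in rows, so rows that repeat a pose let the fingers close. It gives the time, the measured TCP pose, the force and the opening at its end, in the units of the state.
- arm.get_state(): the state, without advancing time (a new reading comes with each control period).
- imaging.get_image(name): name is "scene" or "side" or "wrist"; returns the picture (420x560x3 uint8, red, green, blue); there is no depth.
- imaging.camera_model(name): a dict with "intrinsics" (3x3 intrinsics, pixels), "rvec" (rotation vector, rad) and "tvec" (3), from world to camera coordinates, as OpenCV has them. Camera axes: x right, y down, z forward; pixel columns grow to the right and rows downward; lengths in m; the calibration is good to about 2 mm. The wrist camera is an equidistant fisheye: a pixel r from the principal point sees the ray r / f radians off the axis. A picture is of the moment at which its call begins: read the wrist's pose just before it. camera_model takes no time and is no camera call; for the wrist camera it gives the pose at the moment of the call.
- arm.sign_off(): hands the job in, once; it reports no verdict.
The state is a dict: "time": time; "joint_pos": joint angles; "qvel": joint speeds; "tau": joint torques, N m; "tool_pos": TCP position; "eef_rot": TCP orientation; "wrist_force": force on the tool from outside, world axes, zero at the start; "wrist_torque": the same for the moment, N m; "gripper_width": finger opening in m.
Only numpy, scipy, OpenCV 4.12 (cv2) and the standard library are available. Lean on these libraries where they do the work, as an engineer would, in place of code of your own. Each camera call takes 0.05 s, during which the arm holds its last target.

TASK

The battery pack in the wedge-shaped tester is flat. Pinch the two spring tabs on its opposite sides together to unlatch it, draw it straight out of the sloping well, then stand it upright, contact end down, in the bay of the charger; lower it gently until it is fully home before letting go of it. Do not knock the other things on the bench about.

Things in the scene. Friction and masses are not known exactly. Their poses are not given: they have to be found in the camera images.
- tester: Fixed wedge-shaped grey instrument, 136 mm deep (x), 100 mm wide (y), 96 mm high at the back. Its top face slopes 28 degrees, rising to its +x; the low front, with display and three keys, faces its -x. Origin on the bench straight below the mouth of the battery well, z up. The well, 29 mm along the slope by 37 mm along y, 45 mm deep, goes in square to the sloping face.
- well_mouth (a point): Middle of the well's mouth in the plane of the tester's sloping face, 65 mm above the bench. Axes as the tester's.
- well_floor (a point): Middle of the floor of the tester's well, 45 mm below the mouth along the well's axis. z axis = the well's axis pointing out of the well: up and leaning 28 degrees toward the tester's front; y axis = the tester's y.
- pack_grip (a point): Point on the centre line of the loose black battery pack (0.13 to 0.26 kg, 95 mm long), 75 mm above its foot, midway between the two grey tab pads at their mid-height. z axis = foot to top, y axis = from right tab to left tab. At the start it stands in the tester's well, tilted as the well, upper 50 mm out. Lower 58 mm: 26 (x) by 34 mm (y); above that 26 by 24 mm between the tabs.
- pack_foot (a point): Middle of the underside (contact end) of the pack, 75 mm below the grip point; same axes. A steel tooth on each tab, 32 to 39 mm above the foot, catches under the lip of the well: both tabs must be pushed in 5 mm or more, together, and kept in while the pack is drawn out 45 mm.
- tab_left (a joint): Travel of the tab on the pack's +y side: 0 free, 0.0055 m fully in, then solid, so the pack can be carried by the pinch. Ribbed pad 24 mm (x) by 30 mm (z, 60 to 90 mm above the foot), outer face 24 mm from the centre line: 48 mm over both tabs when free, 37 mm pressed. 4 N starts it, 9 N presses it fully in; a spring returns it.
- tab_right (a joint): The same tab on the pack's -y side: 0 free, 0.0055 m fully in.
- charger: Fixed grey charger: a 100 by 100 mm block 34 mm high with a 22 mm high step 26 mm deep at its front (-x). Origin on the bench under the middle of the block, z up. In its middle the bay: a slot 30 mm (x) by 38 mm (y), 28 mm deep, mouth chamfered 3 mm. The pack's foot, 26 by 34 mm, goes in with its long side along the charger's y, either way round.
- bay_mouth (a point): Middle of the bay's mouth, on top of the charger, 34 mm above the bench; axes as the charger's.
- bay_floor (a point): Middle of the bay's floor, 6 mm above the bench, where the pack's foot rests; axes as the charger's.
- pen: Bystander: ball pen lying on the bench, 145 mm long, 9 mm high.
- specimen_a: Bystander: round mounted specimen, 30 mm across, 17 mm high.
- specimen_b: Bystander: round mounted specimen, 30 mm across, 21 mm high.
- hexkey: Bystander: black hex key lying on the bench, 99 mm long.
- tape: Bystander: roll of tape lying flat, 100 mm across, 25 mm high.
Things that resemble listed ones, but are neither listed nor needed, are in the scene too. What is shaped like the part that bears pack_grip but red or white is not meant.

How it is judged:
On the way, in this order (a step that is already met when the one before it is completed fails the run):
1. both tabs are pinched in together while the pack is still in the tester's well (value of joint each of tab_left, tab_right above 0.0045 m and distance between pack_foot and well_floor below 0.008 m), for 0.1 s.
2. the pack is drawn clear of the well (distance between pack_foot and well_floor above 0.055 m), for 0.1 s.
At the end, for the whole second after the job is handed in: The pack stands upright (within 4 degrees) in the charger's bay, foot down on the bay's floor (within 3 mm in height and 5 mm sideways), at rest, let go, with both tabs sprung out again (within 1.5 mm of free) (horizontal distance between pack_foot and bay_floor below 0.005 m and z of pack_foot in the frame of bay_floor between -0.003 and 0.003 m and angle between pack_foot's own z axis and vertical below 0.07 rad and height (world z) of pack_grip above 0.07 m and value of joint each of tab_left, tab_right below 0.0015 m and linear speed of pack below 0.02 m/s); the robot touches nothing.
It fails at once if a bystander (pen, specimens, hex key, tape) is moved more than 30 mm (distance of any of pen, specimen_a, specimen_b, hexkey, tape from where it was at the start of the episode above 0.03 m).
It fails at once if the pack is let go over or in the bay while its foot is still more than 10 mm above the bay's floor (horizontal distance between pack_foot and bay_floor below 0.012 m and z of pack_foot in the frame of bay_floor above 0.01 m and contact force between the fingers and pack below 0.1 N).
It fails at once if the pack is rammed into the charger (more than 60 N) (contact force between pack and charger above 60 N).
It also fails if it takes over 46 s, if anything falls off the work surface, if the arm or the gripper's body presses on something with over 40 N, if the wrist force passes 120 N, or if a joint passes its speed limit or range.

## Working session

There is one attempt and no reset: what is moved stays moved. The work goes in short steps, Python scripts to look and compute and a shell command to move; the robot and the scene stay as the last step left them, time stands still between calls to the robot, and variables do not carry over. Pictures are saved under pics/ and viewed, and the job is handed in when it is done.

```bash
mkdir -p pics; ls
python3 - <<'E'
from rig import arm, imaging
import cv2
print(arm.get_state(), arm.finger_overhang)
for n in ["scene","side","wrist"]:
    m=imaging.camera_model(n); print(n,m)
    cv2.imwrite(f"pics/{n}0.png",imaging.get_image(n)[:,:,::-1])
E
```

```text
pics
{'time': 0.0, 'joint_pos': array([ 1.1134872 ,  0.42672016,  0.07383145,  1.60659173, -0.03410924,
        1.11079551, -0.06708064]), 'qvel': array([-1.27330404e-03, -1.64242905e-05,  1.13621066e-03, -1.17144629e-03,
       -9.43789511e-05,  5.86058232e-04, -6.35764643e-04]), 'tau': array([ 1.99548217e-04, -9.35823298e+01,  3.66767116e+00, -4.54185283e+01,
       -4.86561412e-02,  2.03124300e-02,  2.40470308e-04]), 'tool_pos': array([ 0.20436752, -0.64288549,  0.21878966]), 'eef_rot': array([ 8.07147021e-01, -5.90350143e-01, -5.28319250e-04, -3.39546337e-04]), 'wrist_force': array([-0.4591698 , -1.04387525, -0.18116268]), 'wrist_torque': array([ 3.35847733e-03, -2.37454447e-02, -3.49572103e-05]), 'gripper_width': 0.09368706764147534} 0.014
scene {'intrinsics': array([[472.72888044,   0.        , 277.2005475 ],
       [  0.        , 472.72888044, 201.37583663],
       [  0.        ,   0.        ,   1.        ]]), 'rvec': array([ 2.43468459, -0.53471571,  0.19348839]), 'tvec': array([-0.44920944,  0.2440332 ,  1.11685931])}
side {'intrinsics': array([[385.49970469,   0.        , 284.1951479 ],
       [  0.        , 385.49970469, 205.5375717 ],
       [  0.        ,   0.        ,   1.        ]]), 'rvec': array([ 0.03489651, -2.75967415,  1.49647701]), 'tvec': array([0.51673459, 0.05032762, 0.95305355])}
wrist {'intrinsics': array([[325.1922621 ,   0.        , 280.52026823],
       [  0.        , 325.1922621 , 207.62961151],
       [  0.        ,   0.        ,   1.        ]]), 'rvec': array([-2.3403808 ,  1.70840338,  0.25170443]), 'tvec': array([-0.67405657, -0.0308884 ,  0.39291748])}
```

View pics/scene0.png

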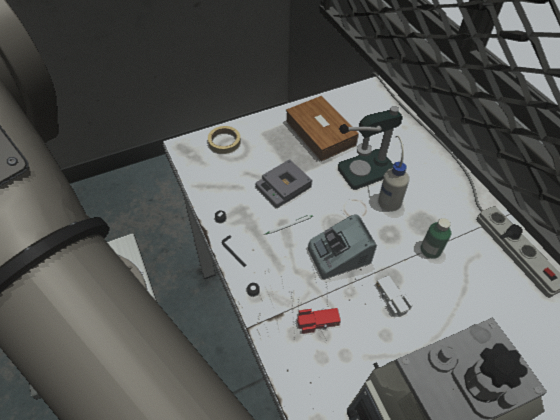

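View pics/side0.png

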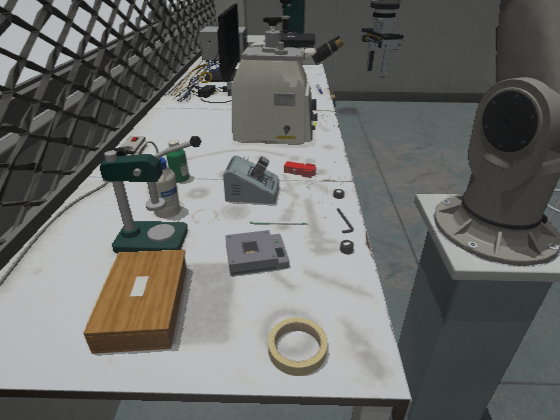

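View pics/wrist0.png

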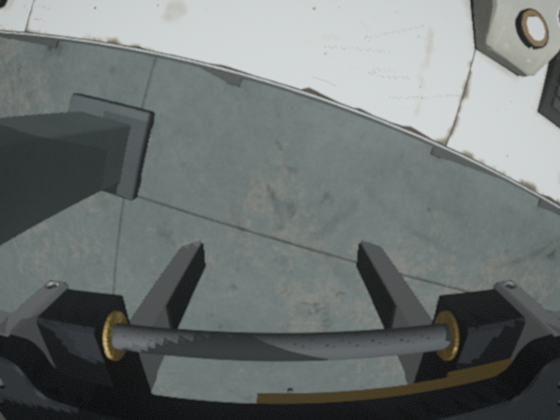

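Run:
```python
import cv2
a=cv2.imread("pics/scene0.png");b=cv2.imread("pics/side0.png")
cv2.imwrite("pics/z1.png",cv2.resize(a[205:285,295:390],None,fx=8,fy=7.5*8/7.5/1.1,interpolation=cv2.INTER_CUBIC)[:600,:800])
cv2.imwrite("pics/z2.png",cv2.resize(a[150:215,245:325],None,fx=9,fy=9,interpolation=cv2.INTER_CUBIC))
cv2.imwrite("pics/z3.png",cv2.resize(b[145:215,215:295],None,fx=8,fy=8,interpolation=cv2.INTER_CUBIC))
cv2.imwrite("pics/z4.png",cv2.resize(b[220:285,215:300],None,fx=8,fy=8,interpolation=cv2.INTER_CUBIC))
```

```text
(no output)
```

View pics/z1.png

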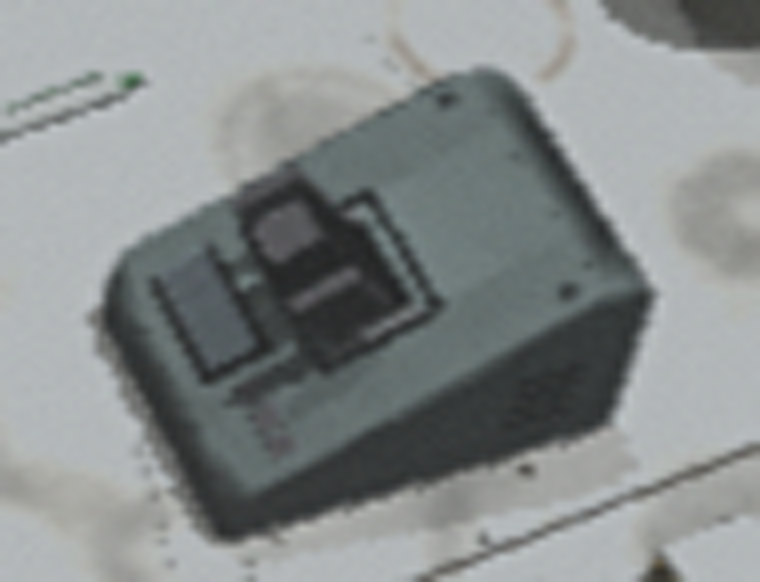

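View pics/z2.png

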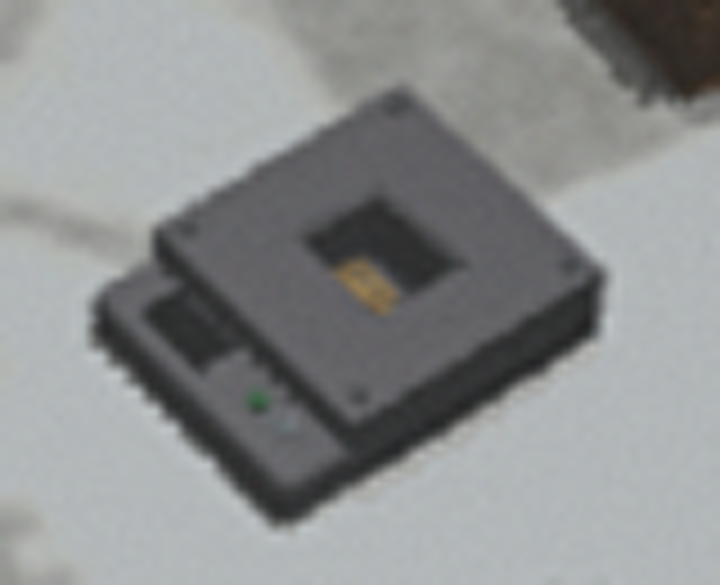

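View pics/z3.png

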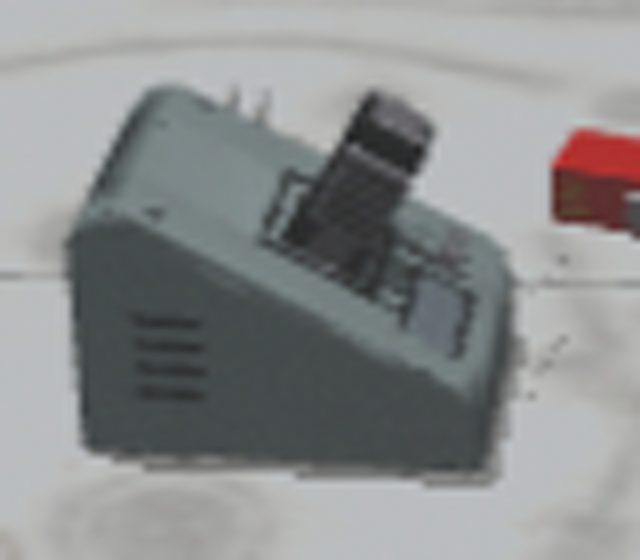

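View pics/z4.png

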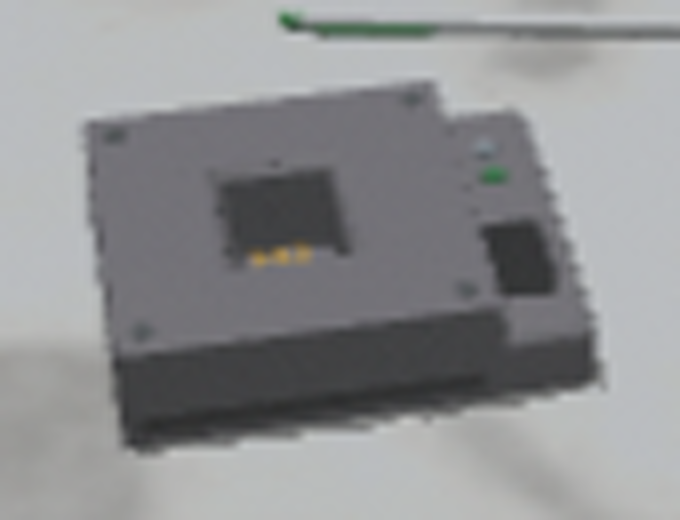

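```bash
cat > h.py <<'E'
import numpy as np, cv2
from scipy.optimize import least_squares
from scipy.spatial.transform import Rotation as R
from rig import arm, imaging
def proj(m,P,fish=False):
    P=np.atleast_2d(P).astype(float)
    c=R.from_rotvec(m['rvec']).apply(P)+m['tvec']; K=m['intrinsics']
    if fish:
        r=np.hypot(c[:,0],c[:,1]); th=np.arctan2(r,c[:,2]); s=(th/np.maximum(r,1e-9))[:,None]
        u=c[:,:2]*s
    else: u=c[:,:2]/c[:,2:]
    return u*K[0,0]+K[:2,2]
def place(p,P):
    return R.from_euler('z',p[2]).apply(np.atleast_2d(P))+[p[0],p[1],0]
E
cat > fit0.py <<'E'
from h import *
S=imaging.camera_model("scene");D=imaging.camera_model("side")
s2=lambda p:np.array(p)/9+[245,150]
s4=lambda p:np.array(p)/8+[215,220]
s1=lambda p:np.array(p)/[8,7.273]+[295,205]
s3=lambda p:np.array(p)/8+[215,145]
def fit(obs,x0):
    def f(p): return np.concatenate([(proj(m,place(p,P))-uv).ravel() for m,P,uv in obs])
    r=least_squares(f,x0,loss='soft_l1'); return r.x,f(r.x).reshape(-1,2)
# charger; in scene view x axis (away) goes up-right: front step at lower-left
ch=[(S,(-.05,.05,.034),s2((155,232))),(S,(.05,.05,.034),s2((400,88))),(S,(.05,-.05,.034),s2((605,275))),(S,(-.05,-.05,.034),s2((350,420))),
(S,(-.015,.019,.034),s2((308,240))),(S,(.015,.019,.034),s2((378,195))),(S,(.015,-.019,.034),s2((465,263))),
(D,(.05,-.05,.034),s4((88,122))),(D,(-.05,-.05,.034),s4((432,85))),(D,(-.05,.05,.034),s4((508,312))),(D,(.05,.05,.034),s4((120,355))),
(D,(.015,-.019,.034),s4((218,172))),(D,(-.015,-.019,.034),s4((332,172)))]
for y in (-.5,0,.5):
  p,r=fit(ch,[.6,-.1,y]); print(p,np.abs(r).mean()); 
print(r.round(1).tolist())
te=[(S,(-.0777,-.05,0),s1((225,540))),(S,(.058,-.05,0),s1((610,425))),(S,(.058,-.05,.096),s1((650,292))),
(D,(.058,.05,0),s3((88,450))),(D,(-.0777,.05,0),s3((495,478))),(D,(.058,.05,.096),s3((75,225)))]
p,r=fit(te,[.6,-.3,0]);print(p,r.round(1).tolist())
E
python3 fit0.py
```

```text
[0.58674459 0.1355089  0.23296025] 0.881781162715673
[0.58674459 0.1355089  0.23296031] 0.8817810562108886
[0.58674459 0.1355089  0.23296026] 0.8817811388885625
[[-0.8, -0.8], [-0.3, -0.9], [-0.4, -0.8], [-0.1, 0.4], [-1.1, -0.9], [-0.6, -0.9], [-1.7, -0.3], [-0.9, -1.3], [0.3, -1.9], [-0.6, -2.1], [-0.6, -0.9], [0.2, -1.0], [-0.4, -2.7]]
[ 0.6134961  -0.13208974 -0.05058501] [[-1.3, 2.3], [-0.7, 0.3], [1.0, -2.1], [0.2, 1.1], [-0.2, -0.1], [-0.9, -2.6]]
```

```bash
cat >> h.py <<'E'
def rel(Rt,pt,st=None):
    st=st or arm.get_state()
    R0=R.from_quat(st['eef_rot'])
    d=R0.inv().apply(np.array(pt)-st['tool_pos'])*1000
    w=(R0.inv()*Rt).as_rotvec()
    return d.round(1),w.round(4)
def wellR(yaw,tilt=np.radians(28)):
    s,c=np.sin(tilt),np.cos(tilt)
    M=np.array([[0,-1,0],[-c,0,-s],[s,0,-c]]).T
    return R.from_euler('z',yaw)*R.from_matrix(M)
def ray(m,uv,z):
    K=m['intrinsics'];Rm=R.from_rotvec(m['rvec'])
    d=Rm.inv().apply([(uv[0]-K[0,2])/K[0,0],(uv[1]-K[1,2])/K[0,0],1]);o=-Rm.inv().apply(m['tvec'])
    return o+d*(z-o[2])/d[2]
E
python3 - <<'E'
from h import *
S=imaging.camera_model("scene");D=imaging.camera_model("side");W=imaging.camera_model("wrist")
for uv in [(350,405),(365,365),(490,320),(500,350)]:
    print(uv,[ray(S,uv,z).round(2)[:2] for z in (0,.1,.2,.3,.4)])
for uv in [(234,140),(308,142),(340,42),(270,20)]:
    print(uv,[ray(D,uv,z).round(2)[:2] for z in (0,.1,.2,.3,.4)])
st=arm.get_state();R0=R.from_quat(st['eef_rot'])
o=-R.from_rotvec(W['rvec']).inv().apply(W['tvec'])
print("cam in tool",R0.inv().apply(o-st['tool_pos']), (R.from_rotvec(W['rvec'])*R0).as_matrix().round(2))
yaw=-.05
Rt=wellR(yaw);a=Rt.apply([0,0,-1]);mouth=np.array([.6135,-.132,.065])
print(a)
for h in (.035-.005,.18): print(mouth+a*h, rel(Rt,mouth+a*h))
E
```

```text
(350, 405) [array([ 0.45, -0.46]), array([ 0.43, -0.47]), array([ 0.4 , -0.49]), array([ 0.38, -0.51]), array([ 0.35, -0.52])]
(365, 365) [array([ 0.52, -0.4 ]), array([ 0.49, -0.42]), array([ 0.46, -0.44]), array([ 0.43, -0.47]), array([ 0.4 , -0.49])]
(490, 320) [array([ 0.84, -0.43]), array([ 0.78, -0.45]), array([ 0.72, -0.47]), array([ 0.65, -0.49]), array([ 0.59, -0.51])]
(500, 350) [array([ 0.81, -0.5 ]), array([ 0.75, -0.51]), array([ 0.69, -0.52]), array([ 0.63, -0.53]), array([ 0.57, -0.55])]
(234, 140) [array([ 0.71, -0.5 ]), array([ 0.67, -0.27]), array([ 0.63, -0.04]), array([0.6 , 0.19]), array([0.56, 0.42])]
(308, 142) [array([ 0.44, -0.49]), array([ 0.45, -0.26]), array([ 0.47, -0.03]), array([0.48, 0.19]), array([0.49, 0.42])]
(340, 42) [array([ 0.14, -2.38]), array([ 0.2 , -1.82]), array([ 0.27, -1.25]), array([ 0.34, -0.68]), array([ 0.4 , -0.11])]
(270, 20) [array([ 0.73, -3.52]), array([ 0.69, -2.75]), array([ 0.65, -1.98]), array([ 0.61, -1.21]), array([ 0.57, -0.43])]
cam in tool [-0.00025469 -0.08397205 -0.16530185] [[ 1.   -0.    0.  ]
 [ 0.    0.96 -0.29]
 [-0.    0.29  0.96]]
[-0.46888485  0.0234638   0.88294759]
[ 0.59943345 -0.13129609  0.09148843] (array([-367.9, -531.5,  127.8]), array([0.4836, 0.0883, 0.3504]))
[ 0.52910073 -0.12777652  0.22393057] (array([-392.7, -465.5,   -4.6]), array([0.4836, 0.0883, 0.3504]))
```

```bash
python3 -m inch '[[-218,-117,-81,0,0,0,1],[-218,-117,-81,0,0,0,1],[-218,-117,-81,0,0,0,1],[-218,-117,-81,0,0,0,1],[-218,-117,-81,0,0,0,1],[-218,-117,-81,0,0,0,1],[-218,-117,-81,0,0,0,1],[-393,-465,-25,0.48,0.09,0.35,1],[-393,-465,-25,0.48,0.09,0.35,1],[-393,-465,-25,0.48,0.09,0.35,1],[-393,-465,-25,0.48,0.09,0.35,1],[-393,-465,-25,0.48,0.09,0.35,1],[-393,-465,-25,0.48,0.09,0.35,1],[-393,-465,-25,0.48,0.09,0.35,1],[-393,-465,-25,0.48,0.09,0.35,1],[-393,-465,-25,0.48,0.09,0.35,1],[-393,-465,-25,0.48,0.09,0.35,1],[-393,-465,-25,0.48,0.09,0.35,1],[-393,-465,-25,0.48,0.09,0.35,1],[-393,-465,-25,0.48,0.09,0.35,1]]'
cat > shot.py <<'E'
import sys
from h import *
n,f=sys.argv[1:3]
st=arm.get_state();m=imaging.camera_model(n);im=imaging.get_image(n)
cv2.imwrite(f"pics/{f}.png",im[:,:,::-1]);np.save(f"pics/{f}.npy",np.r_[m['rvec'],m['tvec'],st['tool_pos'],st['eef_rot']])
print(st['time'],st['tool_pos'].round(4),st['eef_rot'].round(4))
E
python3 shot.py wrist w1
```

```text
time: 2.15
tool_pos: [0.5282, -0.1289, 0.2446]
eef_rot: [-0.669, 0.704, -0.176, 0.164]
wrist_force: [-0.4, 0.1, 0.6]
gripper_width: 0.0941
2.15 [ 0.5282 -0.1289  0.2446] [-0.6687  0.7036 -0.1756  0.1645]
```

View pics/w1.png

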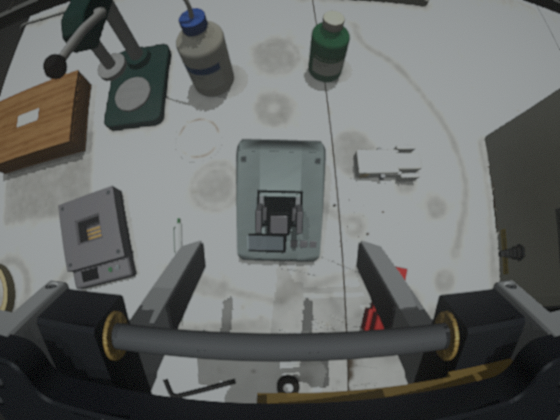

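Run:
```python
import cv2
a=cv2.imread("pics/w1.png")
cv2.imwrite("pics/z5.png",cv2.resize(a[130:268,225:340],None,fx=4.3,fy=4.3,interpolation=cv2.INTER_CUBIC))
cv2.imwrite("pics/z6.png",cv2.resize(a[180:295,50:145],None,fx=5,fy=5,interpolation=cv2.INTER_CUBIC))
```

```text
(no output)
```

View pics/z5.png

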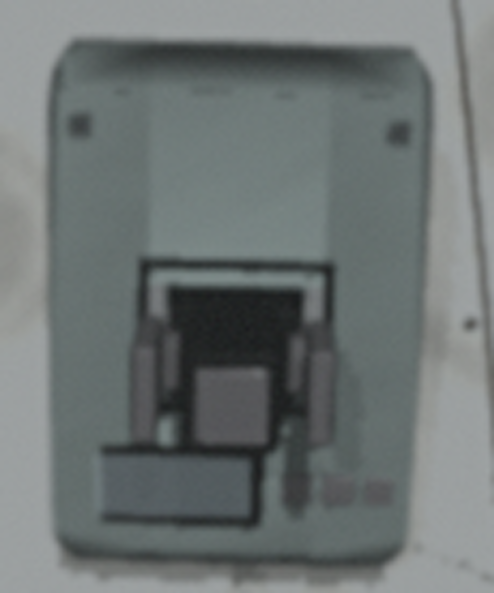

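View pics/z6.png

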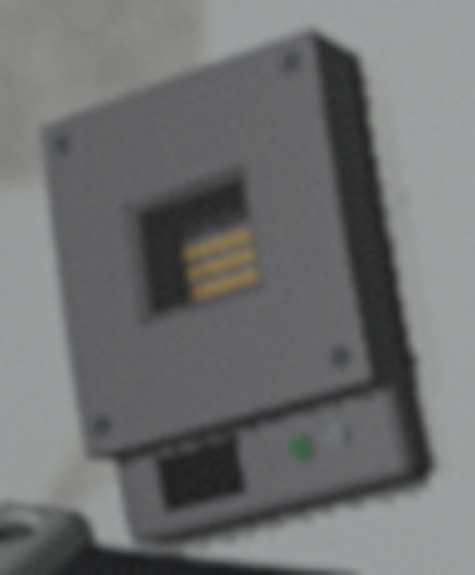

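```bash
cat > fit1.py <<'E'
from h import *
S=imaging.camera_model("scene");D=imaging.camera_model("side")
v=np.load("pics/w1.npy");W=dict(imaging.camera_model("wrist"),rvec=v[:3],tvec=v[3:6])
s5=lambda p:(np.array(p)+.5)/4.3-.5+[225,130]
s6=lambda p:(np.array(p)+.5)/5-.5+[50,180]
s=np.sin(np.radians(28));c=np.cos(np.radians(28))
mouth=np.array([0,0,.065]);ax=np.array([-s,0,c]);sx=np.array([c,0,s]);yy=np.array([0,1,0])
pk=lambda x,y,z: mouth+ax*(z-.045)+sx*x+yy*y
sl=lambda x,y: mouth+sx*x+yy*y
if __name__=="__main__":
    P=np.array([pk(.012,.024,.09),pk(-.012,.024,.09),pk(.012,-.024,.09),pk(-.012,-.024,.09)])
    U=np.array([s5(q) for q in [(131,345),(131,445),(333,340),(333,447)]])
    def f(p): return (proj(W,place(p,P),True)-U).ravel()
    r=least_squares(f,[.61,-.13,-.05]);print(r.x,r.fun.reshape(-1,2).round(1).tolist()); pt=r.x
    P2=np.array([sl(.0,.05),sl(.0,-.05),sl(.06,.05),sl(.06,-.05),sl(-.08,.05),sl(-.08,-.05)])
    print("sides z5 px",((proj(W,place(pt,P2),True)-[225,130])*4.3).round().tolist())
    P=np.array([(.05,.05,.034),(.05,-.05,.034),(-.05,-.05,.034),(-.05,.05,.034),(.018,.022,.034),(.018,-.022,.034),(-.018,.022,.034),(-.018,-.022,.034)])
    U=np.array([s6(q) for q in [(43,128),(315,32),(372,385),(88,455),(125,208),(243,168),(148,322),(262,285)]])
    r=least_squares(f,[.587,.135,.23]);print(r.x,r.fun.reshape(-1,2).round(1).tolist())
E
python3 fit1.py; sed -i "s/^te=.*/te=[/;" /dev/null
```

```text
[ 0.59654234 -0.1302583  -0.04336853] [[-0.5, 0.4], [0.2, -0.5], [0.4, 1.3], [-0.0, -1.2]]
sides z5 px [[43.0, 339.0], [417.0, 336.0], [35.0, 116.0], [423.0, 113.0], [58.0, 605.0], [406.0, 603.0]]
[0.58663685 0.13544119 0.22386323] [[-0.0, -0.5], [0.0, -0.6], [0.0, -0.6], [-0.4, 0.8], [-0.1, -0.6], [0.7, -0.7], [-1.3, 1.1], [0.7, 1.1]]sed: couldn't edit /dev/null: not a regular file
```

```bash
cat > ov.py <<'E'
from fit1 import *
import itertools,sys
def overlay(m,fish,img,p,crop,sc,out):
    a=cv2.imread(img);x0,y0,x1,y1=crop
    a=cv2.resize(a[y0:y1,x0:x1],None,fx=sc,fy=sc,interpolation=cv2.INTER_CUBIC)
    def ln(A,B,col):
        t=np.linspace(0,1,12)[:,None];q=((proj(m,place(p,A*(1-t)+B*t),fish)-[x0,y0]+.5)*sc)
        cv2.polylines(a,[np.round(q*8).astype(int)],False,col,1,cv2.LINE_AA,3)
    def box(g,X,Y,Z,col):
        for i,j in itertools.combinations(itertools.product(range(2),repeat=3),2):
            if sum(k!=l for k,l in zip(i,j))==1: ln(g(X[i[0]],Y[i[1]],Z[i[2]]),g(X[j[0]],Y[j[1]],Z[j[2]]),col)
    box(pk,(-.013,.013),(-.012,.012),(.045,.095),(0,0,255))
    for k in (1,-1): box(pk,(-.012,.012),(k*.018,k*.024),(.06,.09),(0,255,255))
    V=lambda x,y,z:np.array([x,y,z])
    for y in (-.05,.05):
        q=[V(-.0777,y,0),V(.0583,y,0),V(.0583,y,.096),V(-.0777,y,.0237)]
        for i in range(4): ln(q[i],q[(i+1)%4],(255,0,0))
    for z,x in ((0,-.0777),(.0237,-.0777),(.096,.0583),(0,.0583)): ln(V(x,-.05,z),V(x,.05,z),(255,0,0))
    cv2.imwrite(out,a)
if __name__=="__main__":
    p=[float(x) for x in sys.argv[1:4]];t=sys.argv[4]
    overlay(S,False,"pics/scene0.png",p,(295,205,390,285),6,f"pics/oa{t}.png")
    overlay(D,False,"pics/side0.png",p,(215,145,295,215),7,f"pics/ob{t}.png")
    overlay(W,True,"pics/w1.png",p,(225,130,340,268),4,f"pics/oc{t}.png")
    x=[cv2.imread(f"pics/o{k}{t}.png") for k in "abc"]
    h=max(i.shape[0] for i in x); x=[cv2.copyMakeBorder(i,0,h-i.shape[0],0,0,cv2.BORDER_CONSTANT) for i in x]
    o=np.hstack(x);cv2.imwrite(f"pics/o{t}.png",cv2.resize(o,None,fx=1.0,fy=1.0))
E
python3 ov.py .5965 -.1303 -.043 1; python3 ov.py .606 -.131 -.045 2
```

```text
(no output)
```

View pics/oa1.png

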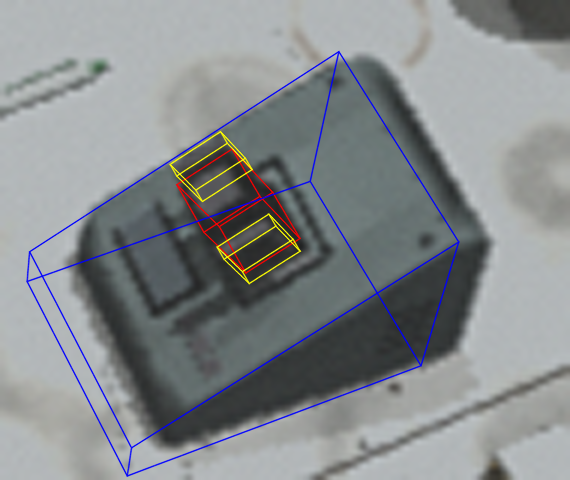

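View pics/ob1.png

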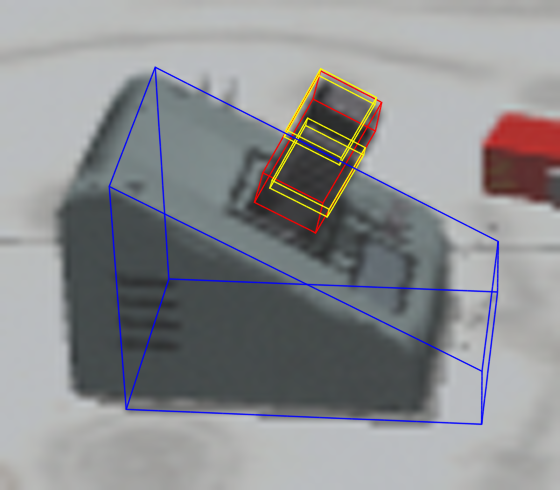

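View pics/oc1.png

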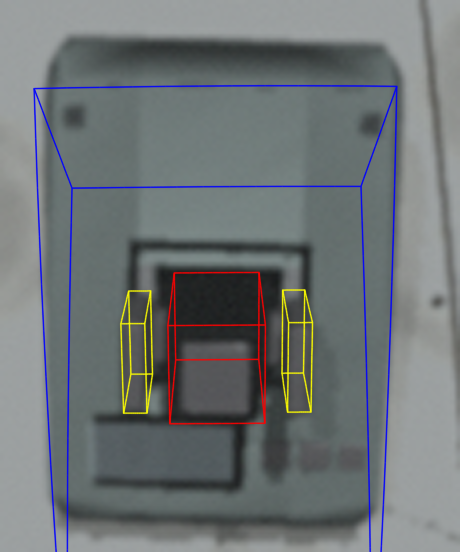

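```bash
sed -i 's/(\.0777/(.0777/' ov.py
python3 - <<'E'
import ov
from ov import *
p=(.5965,-.1303,-.043)
ov.overlay(S,False,"pics/scene0.png",p,(318,218,358,258),14,"pics/pa.png")
ov.overlay(D,False,"pics/side0.png",p,(240,148,285,188),14,"pics/pb.png")
a=cv2.imread("pics/pa.png");b=cv2.imread("pics/pb.png")
def raw(f,c):
    x0,y0,x1,y1=c;return cv2.resize(cv2.imread(f)[y0:y1,x0:x1],None,fx=7,fy=7,interpolation=cv2.INTER_CUBIC)
h=lambda i:cv2.resize(i,None,fx=.5,fy=.5,interpolation=cv2.INTER_AREA)
o=np.vstack([np.hstack([h(a),h(b)]),np.hstack([raw("pics/scene0.png",(318,218,358,258)),raw("pics/side0.png",(240,148,285,188))])])
cv2.imwrite("pics/pc.png",o)
E
```

```text
(no output)
```

View pics/pc.png

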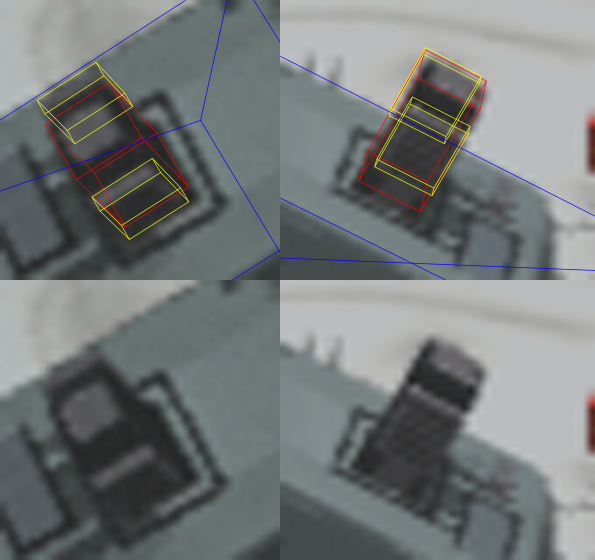

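```bash
cat > tgt.py <<'E'
from h import *
import sys
x,y,yaw,h=[float(v) for v in sys.argv[1:5]]
Rt=wellR(yaw);print(rel(Rt,np.array([x,y,.065])+Rt.apply([0,0,-1])*h))
E
python3 tgt.py .5975 -.1303 -.045 .085
```

```text
(array([ -2.1,  23. , 106.2]), array([ 0.0026, -0.0061, -0.0039]))
```

```bash
python3 -m inch '[[-2,23,36,0,-0.006,-0.004,1],[-2,23,71,0,-0.006,-0.004,1],[-2,23,106,0,-0.006,-0.004,1],[-2,23,106,0,-0.006,-0.004,1]]'
python3 shot.py wrist w2
```

```text
time: 2.6
tool_pos: [0.5572, -0.127, 0.1363]
eef_rot: [-0.672, 0.701, -0.171, 0.166]
wrist_force: [0.4, -0.2, -0.2]
gripper_width: 0.0939
2.6 [ 0.5572 -0.127   0.1363] [-0.6717  0.7015 -0.1713  0.1655]
```

View pics/w2.png

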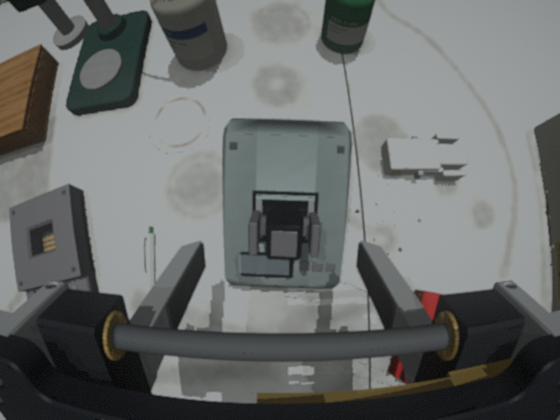

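Run:
```python
import ov
from ov import *
v=np.load("pics/w2.npy");W2=dict(W,rvec=v[:3],tvec=v[3:6])
ov.overlay(W2,True,"pics/w2.png",(.5975,-.1303,-.045),(225,170,345,300),5,"pics/pd.png")
a=cv2.resize(cv2.imread("pics/w2.png")[170:290,240:335],None,fx=5,fy=5,interpolation=cv2.INTER_CUBIC);cv2.imwrite("pics/pe.png",a)
```

```text
(no output)
```

View pics/pd.png

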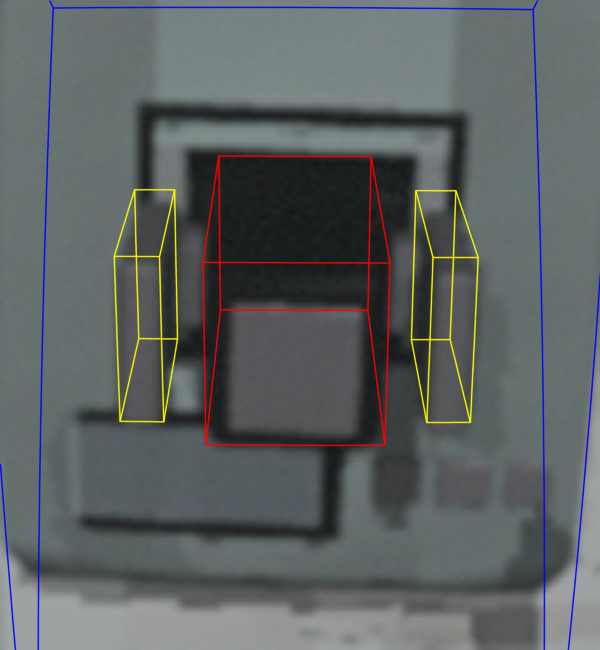

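View pics/pe.png

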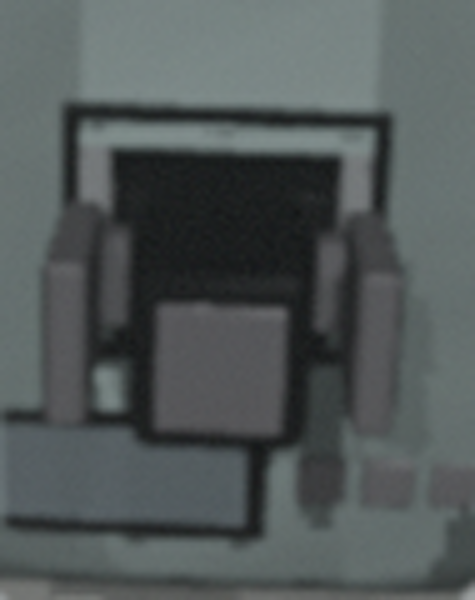

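```bash
cat > fit2.py <<'E'
from fit1 import *
v=np.load("pics/w2.npy");W2=dict(W,rvec=v[:3],tvec=v[3:6])
P=np.array([pk(.012,.024,.09),pk(-.012,.024,.09),pk(.012,-.024,.09),pk(-.012,-.024,.09),pk(-.013,.012,.095),pk(-.013,-.012,.095)])
U=np.array([[240,170]+np.array(q)/5-.4 for q in [(43,260),(45,422),(401,270),(397,435),(138,440),(305,443)]])
def f(p): return (proj(W2,place(p,P),True)-U).ravel()
r=least_squares(f,[.6,-.13,-.05]);print(r.x,r.fun.reshape(-1,2).round(2).tolist())
E
python3 fit2.py; python3 tgt.py .597 -.130 -.07 .025;python3 -c "
from h import *
s=arm.get_state();print(s['tool_pos'])"
```

```text
[ 0.59681987 -0.13107355 -0.06672861] [[-0.08, -0.75], [0.0, -0.17], [1.11, -0.96], [-0.36, -1.06], [-1.55, 1.31], [0.85, 1.59]]
(array([ 1.1, -1.2, 58.4]), array([0.0063, 0.0141, 0.0235]))
[ 0.55715751 -0.127005    0.13824781]
```

```bash
python3 tgt.py .597 -.131 -.067 .026
python3 -m inch '[[1,-1,20,0.006,0.012,0.021,1],[2,-1,40,0.006,0.012,0.021,1],[2,-1,57,0.006,0.012,0.021,1],[2,-1,57,0.006,0.012,0.021,1],[2,-1,57,0.006,0.012,0.021,1]]'
python3 tgt.py .597 -.131 -.067 .026; python3 shot.py wrist w3
```

```text
(array([ 2.1, -1.3, 57.4]), array([0.0063, 0.0127, 0.0208]))
time: 3.15
tool_pos: [0.5853, -0.1318, 0.0909]
eef_rot: [-0.662, 0.709, -0.179, 0.166]
wrist_force: [-0.3, 0.3, 0.2]
gripper_width: 0.0942
(array([-1.6,  2. ,  2.3]), array([-0.004 , -0.0022, -0.0009]))
3.15 [ 0.5853 -0.1318  0.0909] [-0.6619  0.7088 -0.1788  0.1659]
```

View pics/w3.png

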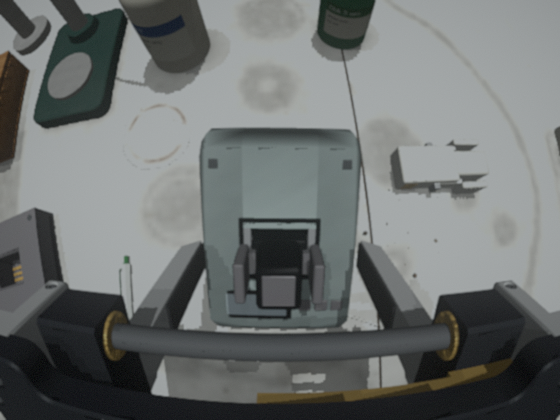

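```bash
python3 -m inch '[[-1,2,2,0,0,0,1],[-1,2,2,0,0,0,0.6],[-1,2,2,0,0,0,0.3],[-1,2,2,0,0,0,0.3],[-1,2,2,0,0,0,0.3],[-1,2,2,0,0,0,0.3],[-1,2,2,0,0,0,0.3],[-1,2,2,0,0,0,0.3],[-1,2,2,0,0,0,0.3],[-1,2,2,0,0,0,0.3]]' 30
python3 tgt.py .597 -.131 -.067 .026; python3 shot.py wrist w4
```

```text
time: 4.2
tool_pos: [0.5844, -0.13, 0.0876]
eef_rot: [-0.662, 0.709, -0.178, 0.166]
wrist_force: [-5.8, -0.5, 8.8]
gripper_width: 0.034
(array([ 0.2, -0.5, -0.1]), array([-0.0033, -0.0013, -0.0008]))
4.2 [ 0.5844 -0.13    0.0876] [-0.6621  0.7088 -0.1782  0.166 ]
```

View pics/w4.png

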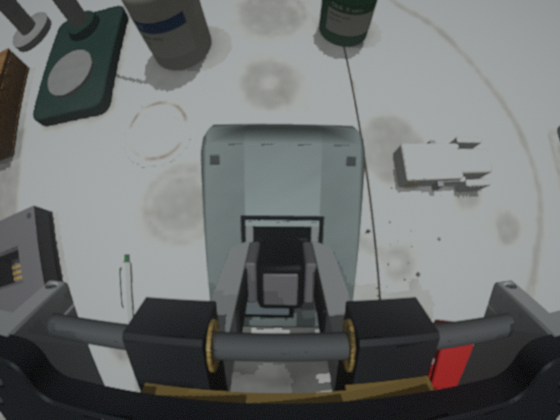

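```bash
python3 - <<'E'
import cv2
cv2.imwrite("pics/z7.png",cv2.resize(cv2.imread("pics/w4.png")[205:335,205:355],None,fx=4.6,fy=4.6,interpolation=cv2.INTER_CUBIC))
from rig import arm; print(arm.get_state()['gripper_width'])
E
python3 shot.py side s4; python3 -c "
import cv2
cv2.imwrite('pics/z8.png',cv2.resize(cv2.imread('pics/s4.png')[100:220,200:320],None,fx=4.6,fy=4.6,interpolation=cv2.INTER_CUBIC))"
```

```text
0.03392093379777331
4.25 [ 0.5844 -0.13    0.0876] [-0.6621  0.7088 -0.1783  0.166 ]
```

View pics/z7.png

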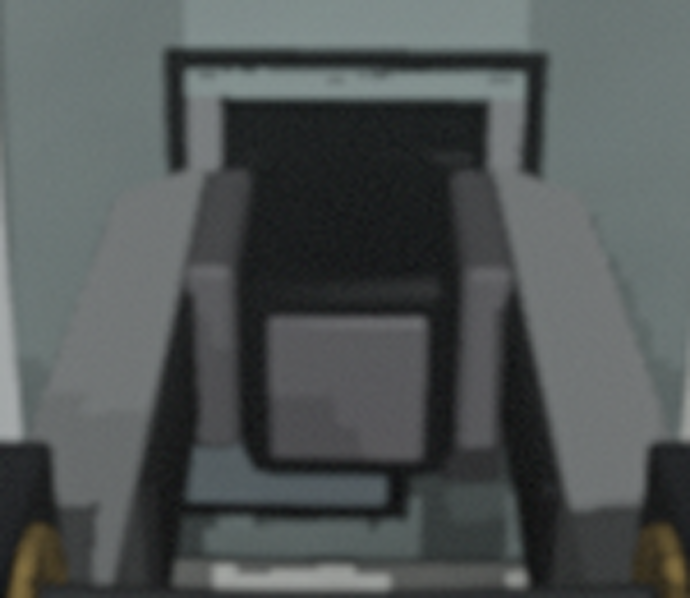

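View pics/z8.png

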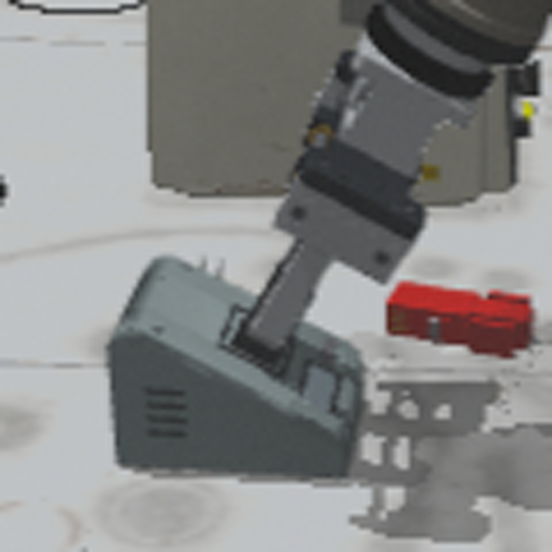

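```bash
python3 -m inch '[[0,0,-2,0,0,0,0.3],[0,0,-5,0,0,0,0.3],[0,0,-9,0,0,0,0.3],[0,0,-14,0,0,0,0.3],[0,0,-14,0,0,0,0.3]]' 35; python3 shot.py wrist w5
```

```text
time: 4.8
tool_pos: [0.5776, -0.1296, 0.1003]
eef_rot: [-0.662, 0.709, -0.178, 0.166]
wrist_force: [0.5, -0.1, -0.6]
gripper_width: 0.0337
4.8 [ 0.5776 -0.1296  0.1003] [-0.662   0.7088 -0.1782  0.1661]
```

View pics/w5.png

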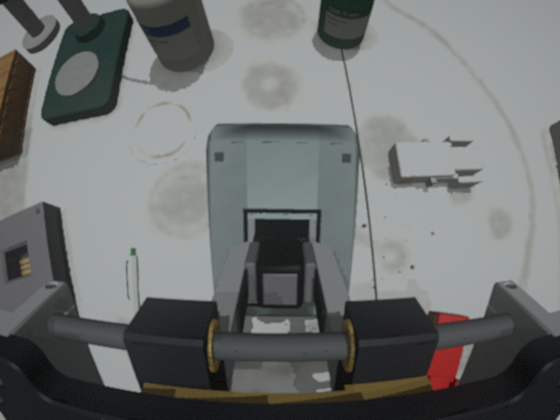

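Run:
```python
import cv2
cv2.imwrite("pics/z9.png",cv2.resize(cv2.imread("pics/w5.png")[205:335,205:355],None,fx=4.6,fy=4.6,interpolation=cv2.INTER_CUBIC))
```

View pics/z9.png

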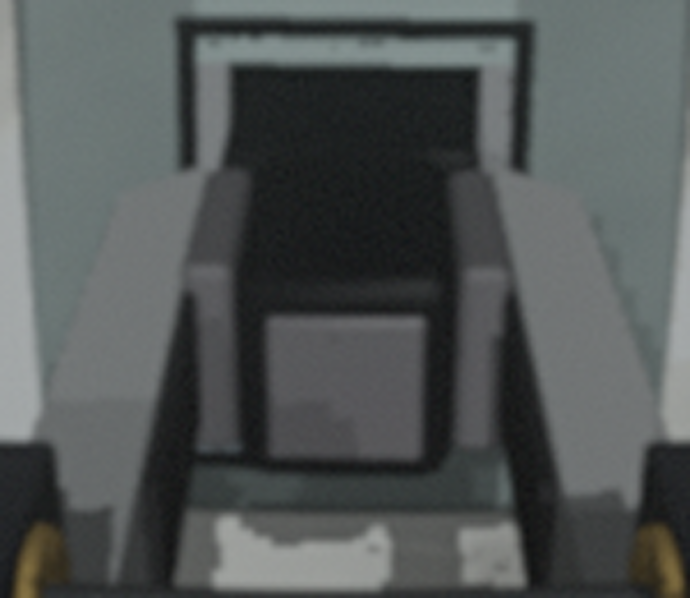

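```bash
python3 -m inch '[[0,0,-8,0,0,0,0.3],[0,0,-16,0,0,0,0.3],[0,0,-24,0,0,0,0.3],[0,0,-32,0,0,0,0.3],[0,0,-42,0,0,0,0.3],[0,0,-55,0,0,0,0.3],[0,0,-70,0,0,0,0.3],[0,0,-85,0,0,0,0.3],[0,0,-85,0,0,0,0.3],[0,0,-85,0,0,0,0.3]]'; python3 shot.py wrist w6;python3 shot.py side s6
```

```text
time: 5.85
tool_pos: [0.5376, -0.1275, 0.1744]
eef_rot: [-0.662, 0.709, -0.178, 0.166]
wrist_force: [-0.8, -0.4, -1.4]
gripper_width: 0.0334
5.85 [ 0.5376 -0.1275  0.1744] [-0.6616  0.7092 -0.1784  0.1657]
5.9 [ 0.5376 -0.1271  0.1741] [-0.6619  0.709  -0.178   0.1658]
```

View pics/w6.png

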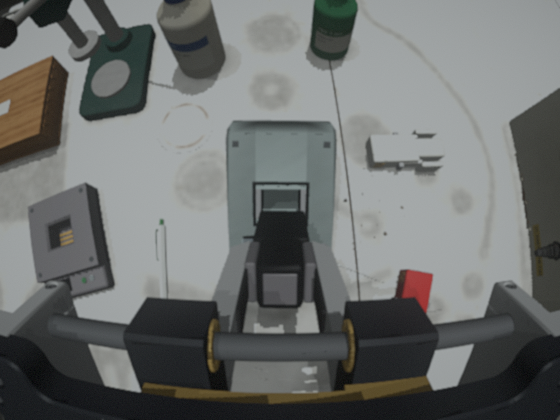

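View pics/s6.png

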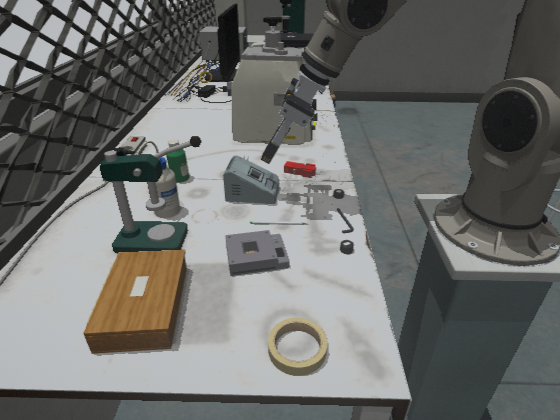

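Run:
```python
import cv2
a=cv2.resize(cv2.imread("pics/w6.png")[200:320,225:335],None,fx=5,fy=5,interpolation=cv2.INTER_CUBIC)
cv2.imwrite("pics/z10.png",cv2.convertScaleAbs(a,alpha=1.8,beta=10))
```

```text
(no output)
```

View pics/z10.png

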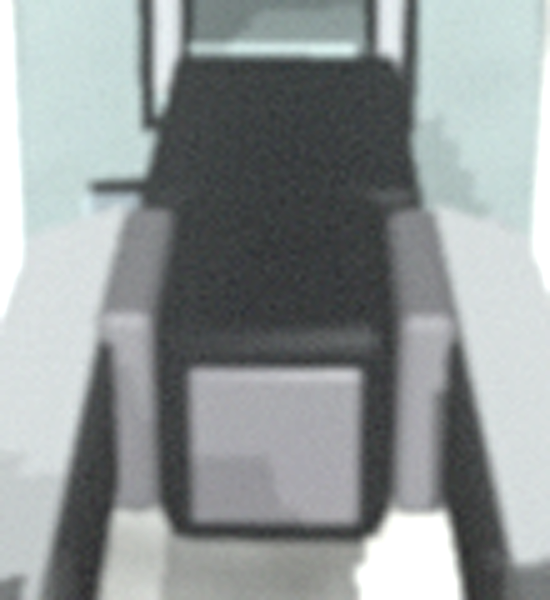

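```bash
cat > fit3.py <<'E'
from h import *
def fitpack(npy,obs):
    v=np.load(npy);W=dict(imaging.camera_model("wrist"),rvec=v[:3],tvec=v[3:6])
    pt=v[6:9];Rt=R.from_quat(v[9:13]);B=R.from_matrix(np.array([[0,-1,0],[-1,0,0],[0,0,-1]]))
    P=np.array([o[0] for o in obs])/1000.;U=np.array([o[1] for o in obs])
    def f(p):
        q=R.from_rotvec(p[3:6]).apply(B.apply(P-[0,0,.075]))+p[:3]
        return np.r_[(proj(W,Rt.apply(q)+pt,True)-U).ravel(),.3*p[3:6]/.02, .0*p[:3]]
    r=least_squares(f,[0,0,-.005,0,0,0],loss='soft_l1')
    p=r.x;g=lambda X:R.from_rotvec(p[3:6]).apply(B.apply(np.array(X)-[0,0,.075]))+p[:3]
    print("p",(p*1000).round(1),"foot tool mm",(g([0,0,0])*1000).round(1)); print(f(p)[:-6].reshape(-1,2).round(1).tolist())
    return p
if __name__=="__main__":
    c=lambda u,v_:np.array([u,v_])/5-.4+[225,200]
    obs=[((12,18.5,90),c(102,315)),((12,-18.5,90),c(452,318)),((-12,-18.5,90),c(440,510)),
     ((13,17,0),c(176,56)),((13,-17,0),c(398,60)),((-13,12,95),c(168,535)),((-13,-12,95),c(385,538)),((13,12,95),c(162,345)),((13,-12,95),c(388,350))]
    fitpack("pics/w6.npy",obs)
E
python3 fit3.py
```

```text
p [-0.5  6.2  6.2  8.5 15.4  0.7] foot tool mm [ 0.7  5.5 81.2]
[[0.6, 0.9], [-0.5, 0.9], [-0.1, -0.3], [0.8, 0.1], [-0.7, -0.4], [-0.0, 0.7], [-0.3, 0.6], [-0.2, -2.2], [0.7, -2.8]]
```

```bash
cat >> fit3.py <<'E'
    for hw in (17,17.5,18):
        o=[((12,hw,90),c(102,315)),((12,-hw,90),c(452,318)),((-12,-hw,90),c(440,510)),((13,17,0),c(174,54)),((13,-17,0),c(400,58))]
        print(hw);fitpack("pics/w6.npy",o)
    o=[((-9,9,95),c(188,525)),((-9,-9,95),c(362,525)),((9,9,95),c(188,368)),((9,-9,95),c(362,370)),((13,17,0),c(174,54)),((13,-17,0),c(400,58))]
    fitpack("pics/w6.npy",o)
E
python3 fit3.py
```

```text
p [-0.5  6.2  6.2  8.5 15.4  0.7] foot tool mm [ 0.7  5.5 81.2]
[[0.6, 0.9], [-0.5, 0.9], [-0.1, -0.3], [0.8, 0.1], [-0.7, -0.4], [-0.0, 0.7], [-0.3, 0.6], [-0.2, -2.2], [0.7, -2.8]]
17
p [ -0.4  -0.   -6.  -21.1  13.4  -4.5] foot tool mm [ 0.6  1.6 69. ]
[[0.8, -0.2], [-0.6, -0.5], [-0.0, 2.0], [0.1, 0.2], [-0.2, -0.5]]
17.5
p [ -0.5   1.5  -2.8 -14.4  13.9  -1.9] foot tool mm [ 0.6  2.5 72.2]
[[0.4, -0.2], [-0.4, -0.4], [0.1, 1.2], [0.3, 0.2], [-0.5, -0.4]]
18
p [-0.5  2.9  0.2 -7.7 14.2  2. ] foot tool mm [ 0.5  3.5 75.2]
[[0.1, -0.2], [-0.2, -0.1], [0.1, 0.5], [0.6, 0.2], [-0.8, -0.3]]
p [ -0.6   1.4  -4.  -11.6  14.5   3.2] foot tool mm [ 0.5  2.3 71. ]
[[-0.1, -0.6], [0.1, -0.1], [-0.8, 0.3], [1.0, 0.3], [0.3, 0.2], [-0.3, -0.2]]
```

Run:
```python
from h import *
S=imaging.camera_model("scene");D=imaging.camera_model("side")
# triangulate lever knob, stand head, bottle top
def tri(a,b):
    f=lambda X:np.r_[proj(S,X)[0]-a,proj(D,X)[0]-b]
    r=least_squares(f,[.8,.1,.1]);return r.x.round(3),r.fun.round(1)
print("knob",tri((344,129),(196,142)));print("head",tri((363,120),(150,165)));print("bottle",tri((400,168),(153,160)))
p=np.array([.5866,.1354,0]);yaw=.228
Rt=wellR(yaw,0)
for z in (.2,.145): 
  t=p+[0,0,z]-Rt.apply([.0005,.002,0]); print(t,rel(Rt,t))
```

```text
knob (array([0.698, 0.06 , 0.238]), array([-0.7,  0.5, -0.6, -0.3]))
head (array([0.784, 0.099, 0.204]), array([ 0.1, -0.1,  0.1,  0.1]))
bottle (array([ 0.826, -0.037,  0.143]), array([ 1.9, -1.6,  1.9,  1.2]))
[0.58843523 0.13633912 0.2       ] (array([-265.8,  -41.1,   -7.5]), array([-0.4876, -0.0729, -0.2901]))
[0.58843523 0.13633912 0.145     ] (array([-265.8,  -15.2,   41. ]), array([-0.4876, -0.0729, -0.2901]))
```

Run:
```python
from h import *
Rt=wellR(.228,0)
print(rel(Rt,[.54,.03,.21]),rel(Rt,[.55,.13,.2]))
```

```text
(array([-156.4,   -9.6,  -35.7]), array([-0.4876, -0.0729, -0.2901])) (array([-256.9,   -7.7,  -25.4]), array([-0.4876, -0.0729, -0.2901]))
```

```bash
python3 -m inch '[[-30,-5,-20,-0.08,-0.012,-0.048,0.3],[-60,-9,-36,-0.16,-0.024,-0.096,0.3],[-92,-9,-36,-0.24,-0.036,-0.145,0.3],[-125,-9,-36,-0.32,-0.048,-0.19,0.3],[-157,-9,-36,-0.40,-0.06,-0.24,0.3],[-190,-9,-33,-0.45,-0.067,-0.268,0.3],[-223,-8,-29,-0.488,-0.073,-0.29,0.3],[-245,-8,-26,-0.488,-0.073,-0.29,0.3],[-257,-8,-25,-0.488,-0.073,-0.29,0.3],[-266,-30,-13,-0.488,-0.073,-0.29,0.3],[-266,-41,-8,-0.488,-0.073,-0.29,0.3],[-266,-41,-8,-0.488,-0.073,-0.29,0.3],[-266,-41,-8,-0.488,-0.073,-0.29,0.3]]'; python3 shot.py wrist w7;python3 shot.py side s7;python3 shot.py scene c7
```

```text
time: 7.25
tool_pos: [0.5877, 0.1359, 0.2005]
eef_rot: [0.783, -0.622, 0.0, 0.0]
wrist_force: [0.8, -0.3, -2.3]
gripper_width: 0.0337
7.25 [0.5877 0.1359 0.2005] [ 7.828e-01 -6.223e-01  0.000e+00  4.000e-04]
7.3 [0.5875 0.1359 0.2007] [ 7.828e-01 -6.223e-01  2.000e-04  4.000e-04]
7.35 [0.5875 0.1359 0.2009] [ 7.828e-01 -6.222e-01  3.000e-04  4.000e-04]
```

View pics/w7.png

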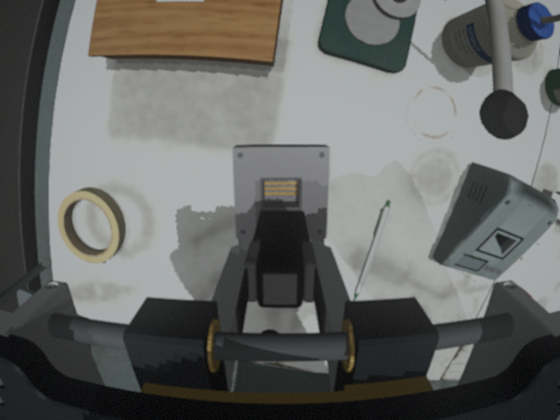

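View pics/s7.png

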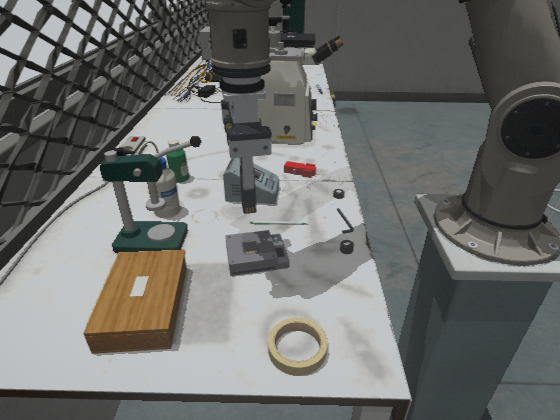

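View pics/c7.png

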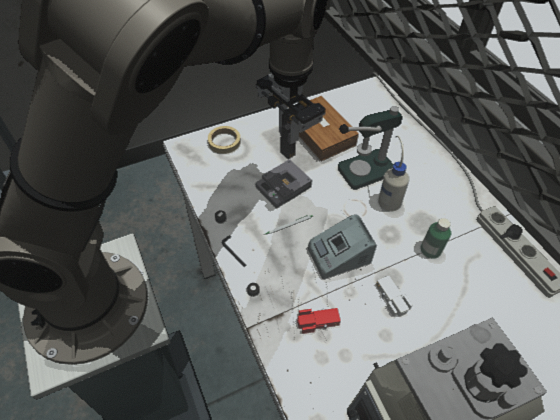

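Run:
```python
import cv2
a=cv2.resize(cv2.imread("pics/w7.png")[138:318,225:340],None,fx=5,fy=5,interpolation=cv2.INTER_CUBIC)
a=cv2.convertScaleAbs(a,alpha=1.8,beta=10)
cv2.imwrite("pics/z11.png",a[:580]);cv2.imwrite("pics/z12.png",a[330:])
```

```text
(no output)
```

View pics/z11.png

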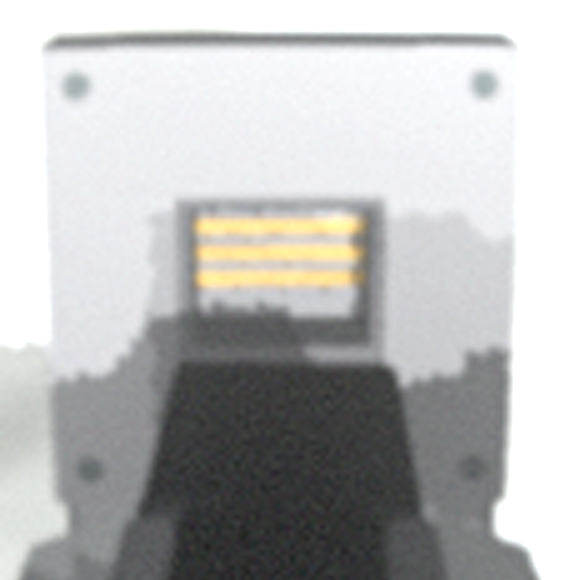

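View pics/z12.png

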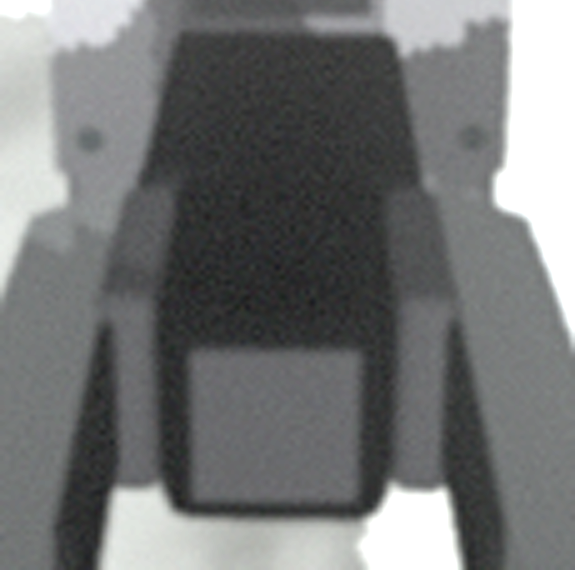

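```bash
cat > fit4.py <<'E'
from h import *
from fit3 import fitpack
v=np.load("pics/w7.npy");W=dict(imaging.camera_model("wrist"),rvec=v[:3],tvec=v[3:6])
c=lambda u,w:np.array([u,w])/5-.4+[225,138]
P=np.array([(.05,.05,.034),(.05,-.05,.034),(-.05,.05,.034),(-.05,-.05,.034),(.018,.022,.034),(.018,-.022,.034)])
U=np.array([c(46,46),c(515,44),c(54,500),c(504,500),c(177,200),c(385,200)])
f=lambda p:(proj(W,place(p,P),True)-U).ravel()
r=least_squares(f,[.587,.135,.23]);print(r.x,r.fun.reshape(-1,2).round(1).tolist())
o=[((-9,9,95),c(188,502+330)),((-9,-9,95),c(362,502+330)),((9,9,95),c(188,348+330)),((9,-9,95),c(362,348+330)),((13,17,0),c(172,362)),((13,-17,0),c(399,365))]
fitpack("pics/w7.npy",o)
for hw in (17.5,18):
  o=[((12,hw,90),c(105,625)),((12,-hw,90),c(450,625)),((-12,-hw,90),c(443,820)),((-12,hw,90),c(116,818)),((13,17,0),c(172,362)),((13,-17,0),c(399,365))]
  fitpack("pics/w7.npy",o)
print(v[6:9])
E
python3 fit4.py
```

```text
[0.58753645 0.13598618 0.22830933] [[-1.8, 0.1], [1.7, 0.5], [-0.0, 0.2], [0.4, 0.3], [-0.5, -0.5], [0.2, -0.5]]
p [-0.4  1.5 -3.3 -7.2 13.3 -0.5] foot tool mm [ 0.6  2.  71.7]
[[-0.0, -0.4], [0.0, -0.0], [-0.8, 0.0], [0.9, 0.3], [0.4, 0.2], [-0.5, -0.2]]
p [ -0.2   1.6  -1.9 -10.1  11.3  -4.6] foot tool mm [ 0.7  2.3 73.1]
[[0.2, -0.4], [-0.0, -0.3], [-0.4, 0.4], [0.1, 0.5], [0.6, 0.2], [-0.6, -0.4]]
p [-0.2  3.   0.8 -3.1 11.5 -4.8] foot tool mm [ 0.7  3.2 75.8]
[[-0.1, -0.1], [0.3, 0.1], [-0.1, -0.1], [-0.2, 0.1], [0.8, 0.3], [-0.8, -0.3]]
[0.58770342 0.13590429 0.20051898]
```

```bash
cat > up.py <<'E'
from h import *
import sys
Rt=wellR(.228,0);p=np.array([.5871,.1358,float(sys.argv[1])])-Rt.apply([.0005,.002,0])
s=arm.get_state();print(p,s['tool_pos'].round(4),s['wrist_force'].round(1),rel(Rt,p))
E
python3 up.py .112
```

```text
[0.58893523 0.13673912 0.112     ] [0.5876 0.136  0.201 ] [-0.3 -0.2 -0.7] (array([-0.5, -1.4, 89. ]), array([-0.    , -0.0009, -0.0004]))
```

```bash
python3 -m inch '[[0,-1,20,0,0,0,0.3],[0,-1,45,0,0,0,0.3],[0,-1,65,0,0,0,0.3],[0,-1,80,0,0,0,0.3],[0,-1,87,0,0,0,0.3],[0,-1,89,0,0,0,0.3],[0,-1,89,0,0,0,0.3]]'; python3 up.py .112; python3 shot.py wrist w8; python3 shot.py side s8;python3 - <<'E'
import cv2
a=cv2.resize(cv2.imread("pics/w8.png")[130:330,210:350],None,fx=3,fy=3,interpolation=cv2.INTER_CUBIC)
b=cv2.resize(cv2.imread("pics/s8.png")[165:285,215:295],None,fx=5,fy=5,interpolation=cv2.INTER_CUBIC)[:600]
cv2.imwrite("pics/z13.png",cv2.convertScaleAbs(a,alpha=1.6,beta=10));cv2.imwrite("pics/z14.png",b)
E
```

```text
time: 8.1
tool_pos: [0.5893, 0.1369, 0.1124]
eef_rot: [0.783, -0.622, 0.0, -0.0]
wrist_force: [0.9, -0.8, -1.8]
gripper_width: 0.0337
[0.58893523 0.13673912 0.112     ] [0.5893 0.1369 0.1124] [ 0.9 -0.8 -1.8] (array([0.1, 0.4, 0.4]), array([-0.0006, -0.0002,  0.0001]))
8.1 [0.5893 0.1369 0.1124] [ 7.830e-01 -6.221e-01  2.000e-04 -2.000e-04]
8.15 [0.5895 0.137  0.1127] [ 7.830e-01 -6.221e-01  4.000e-04 -3.000e-04]
```

View pics/z13.png

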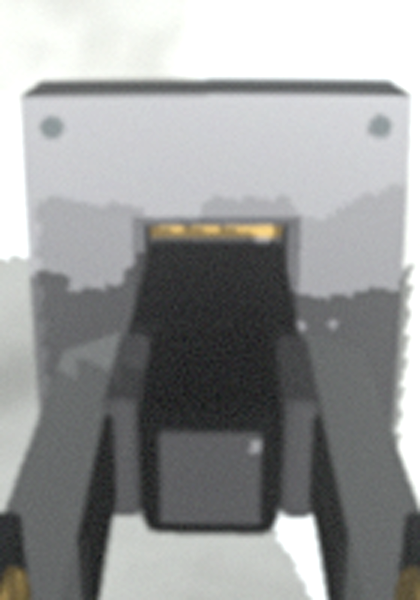

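View pics/z14.png

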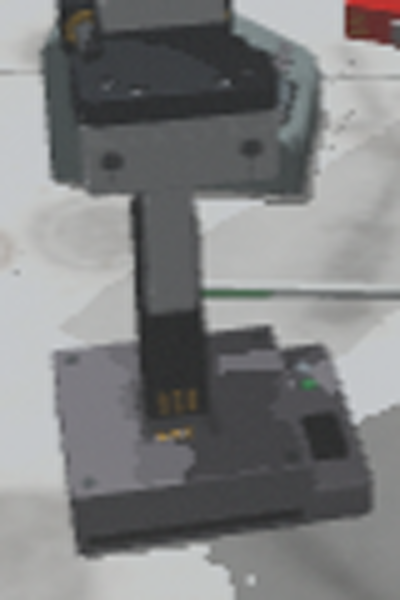

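```bash
python3 -m inch '[[0,0,3,0,0,0,0.3],[0,0,6,0,0,0,0.3],[0,0,9,0,0,0,0.3],[0,0,12,0,0,0,0.3],[0,0,15,0,0,0,0.3],[0,0,15,0,0,0,0.3]]'; python3 up.py .076; python3 shot.py wrist w9
python3 - <<'E'
import cv2
a=cv2.resize(cv2.imread("pics/w9.png")[130:330,210:350],None,fx=3,fy=3,interpolation=cv2.INTER_CUBIC)
cv2.imwrite("pics/z15.png",cv2.convertScaleAbs(a,alpha=1.6,beta=10))
E
```

```text
time: 8.8
tool_pos: [0.5889, 0.1368, 0.0964]
eef_rot: [0.783, -0.622, -0.0, 0.0]
wrist_force: [0.5, 0.6, -1.1]
gripper_width: 0.0339
[0.58893523 0.13673912 0.076     ] [0.5889 0.1368 0.0964] [ 0.5  0.6 -1.1] (array([ 0. , -0.1, 20.4]), array([ 0.0006, -0.0002,  0.0002]))
8.8 [0.5889 0.1368 0.0964] [ 7.83e-01 -6.22e-01 -1.00e-04  3.00e-04]
```

View pics/z15.png

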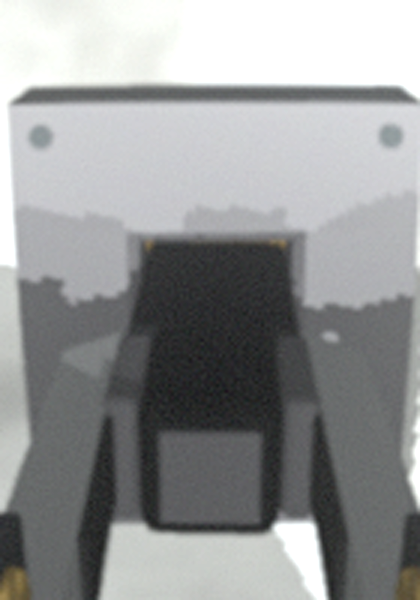

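```bash
python3 -m inch '[[0,0,3,0,0,0,0.3],[0,0,6,0,0,0,0.3],[0,0,9,0,0,0,0.3],[0,0,12,0,0,0,0.3],[0,0,15,0,0,0,0.3],[0,0,17,0,0,0,0.3],[0,0,17,0,0,0,0.3]]'; python3 up.py .076
```

```text
time: 9.55
tool_pos: [0.589, 0.1368, 0.0796]
eef_rot: [0.783, -0.622, -0.0, 0.0]
wrist_force: [0.3, 0.5, -1.2]
gripper_width: 0.0337
[0.58893523 0.13673912 0.076     ] [0.589  0.1368 0.0796] [ 0.3  0.5 -1.2] (array([0.1, 0. , 3.6]), array([ 0.0003, -0.0002,  0.0002]))
```

```bash
python3 -m inch '[[0,0,1,0,0,0,0.3],[0,0,2,0,0,0,0.3],[0,0,3,0,0,0,0.3],[0,0,3,0,0,0,0.3]]'; python3 up.py .076
```

```text
time: 9.95
tool_pos: [0.5893, 0.1369, 0.0772]
eef_rot: [0.783, -0.622, 0.0, -0.0]
wrist_force: [-0.7, -0.7, 1.0]
gripper_width: 0.0336
[0.58893523 0.13673912 0.076     ] [0.5893 0.1369 0.0772] [-0.7 -0.7  1. ] (array([0. , 0.4, 1.2]), array([-0.0004, -0.0003,  0.    ]))
```

Possibly touching down (force rose from about −1.2 to +1.0 N). One millimetre more to check.

```bash
python3 -m inch '[[0,0,1,0,0,0,0.3],[0,0,1,0,0,0,0.3],[0,0,1,0,0,0,0.3]]'; python3 up.py .076; python3 -m inch '[[0,0,1,0,0,0,0.3],[0,0,1,0,0,0,0.3],[0,0,1,0,0,0,0.3]]'; python3 up.py .076;python3 shot.py side s10;python3 -c "
import cv2
cv2.imwrite('pics/z16.png',cv2.resize(cv2.imread('pics/s10.png')[185:285,205:305],None,fx=6,fy=6,interpolation=cv2.INTER_CUBIC))"
```

```text
time: 10.25
tool_pos: [0.5897, 0.1368, 0.077]
eef_rot: [0.783, -0.622, 0.001, -0.0]
wrist_force: [-3.8, -2.8, 14.7]
gripper_width: 0.0338
[0.58893523 0.13673912 0.076     ] [0.5897 0.1368 0.077 ] [-3.8 -2.8 14.7] (array([-0.1,  0.7,  1. ]), array([-0.0012, -0.0009, -0.0001]))
time: 10.55
tool_pos: [0.5902, 0.1368, 0.0767]
eef_rot: [0.783, -0.622, 0.001, -0.0]
wrist_force: [-5.3, -5.5, 25.3]
gripper_width: 0.0338
[0.58893523 0.13673912 0.076     ] [0.5902 0.1368 0.0767] [-5.3 -5.5 25.3] (array([-0.3,  1.3,  0.7]), array([-0.0023, -0.0015, -0.0004]))
10.55 [0.5902 0.1368 0.0767] [ 7.828e-01 -6.222e-01  1.300e-03 -4.000e-04]
```

View pics/z16.png

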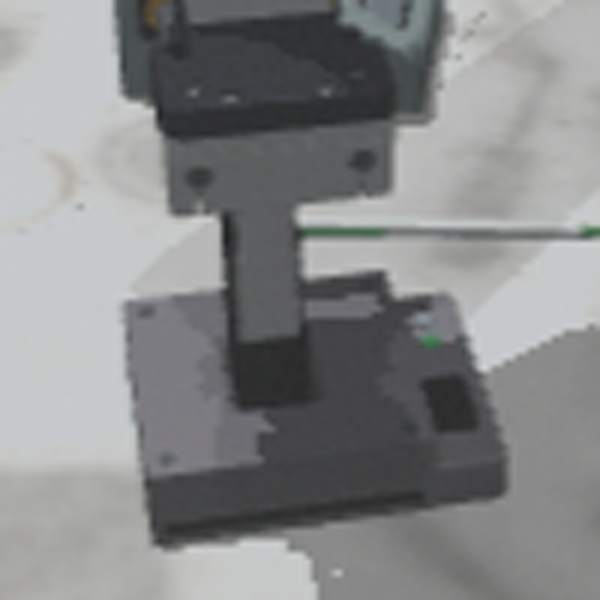

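```bash
python3 -m inch '[[0,0,-1,0,0,0,0.3],[0,0,-1.7,0,0,0,0.3],[0,0,-1.7,0,0,0,0.3]]'; python3 up.py .076; python3 -m inch '[[0,0,0,0,0,0,0.4],[0,0,0,0,0,0,0.5],[0,0,0,0,0,0,0.6],[0,0,0,0,0,0,0.8],[0,0,0,0,0,0,1],[0,0,0,0,0,0,1],[0,0,0,0,0,0,1],[0,0,0,0,0,0,1]]'; python3 shot.py wrist w11
```

```text
time: 10.9
tool_pos: [0.5894, 0.1368, 0.0769]
eef_rot: [0.783, -0.622, 0.0, -0.0]
wrist_force: [0.9, -1.3, 6.5]
gripper_width: 0.0339
[0.58893523 0.13673912 0.076     ] [0.5894 0.1368 0.0769] [ 0.9 -1.3  6.5] (array([-0.1,  0.4,  0.9]), array([-0.0006, -0.0005,  0.    ]))
time: 11.7
tool_pos: [0.5891, 0.1368, 0.0766]
eef_rot: [0.783, -0.622, 0.0, 0.0]
wrist_force: [0.5, 0.2, 0.0]
gripper_width: 0.0903
11.7 [0.5891 0.1368 0.0766] [ 7.83e-01 -6.22e-01  1.00e-04  0.00e+00]
```

View pics/w11.png

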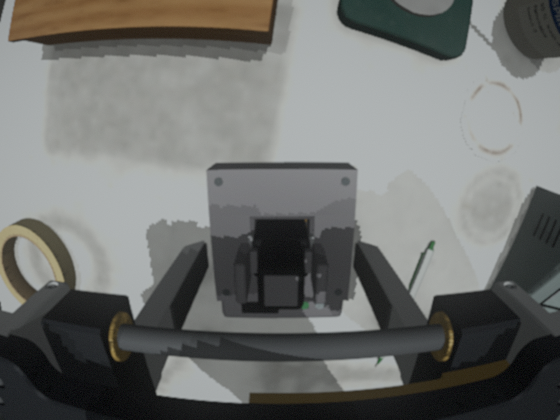

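Fingers are open either side of the pack; tabs have sprung out (pads at about (241,270) and (322,270)). Withdraw straight up.

```bash
python3 -m inch '[[0,0,-10,0,0,0,1],[0,0,-30,0,0,0,1],[0,0,-60,0,0,0,1],[0,0,-90,0,0,0,1],[0,0,-120,0,0,0,1],[0,0,-130,0,0,0,1],[0,0,-130,0,0,0,1]]'; python3 shot.py wrist w12; python3 shot.py side s12; python3 shot.py scene c12
python3 - <<'E'
from h import *
a=cv2.resize(cv2.imread("pics/w12.png")[150:320,210:350],None,fx=3,fy=3,interpolation=cv2.INTER_CUBIC)
b=cv2.imread("pics/s12.png")
# pack seated model in side view
D=imaging.camera_model("side")
g=lambda P:place((.5871,.1358,.228),np.array(P)+[0,0,.006])
c0=(205,175);b=cv2.resize(b[175:285,205:305],None,fx=5,fy=5,interpolation=cv2.INTER_CUBIC)
for P in [[(-.013,y,.095) for y in (-.012,.012)]+[(.013,y,.095) for y in (.012,-.012)]]+[[(-.012,k*.024,z) for z in (.06,.09)]+[(.012,k*.024,z) for z in (.09,.06)] for k in(1,-1)]:
    q=(proj(D,g(P))-c0+.5)*5
    b2=b if False else b
    cv2.polylines(b2,[q.round().astype(int)],True,(0,0,255),1)
h=min(a.shape[0],b.shape[0]);cv2.imwrite("pics/z17.png",np.hstack([cv2.convertScaleAbs(a,alpha=1.5)[:h],b[:h]])[:,:1000])
E
```

```text
time: 12.45
tool_pos: [0.5898, 0.1372, 0.2091]
eef_rot: [0.783, -0.622, 0.001, -0.001]
wrist_force: [-0.2, -0.4, -0.4]
gripper_width: 0.0938
12.45 [0.5898 0.1372 0.2091] [ 0.7829 -0.6221  0.0013 -0.0011]
12.5 [0.5893 0.1367 0.2074] [ 7.829e-01 -6.222e-01  7.000e-04 -3.000e-04]
12.55 [0.5889 0.1365 0.2064] [ 7.829e-01 -6.221e-01  2.000e-04  3.000e-04]
```

```bash
python3 -c "
import cv2
a=cv2.imread('pics/z17.png');print(a.shape);cv2.imwrite('pics/z18.png',cv2.resize(a,(800,int(a.shape[0]*800/a.shape[1]))))"
```

```text
(510, 920, 3)
```

View pics/z18.png

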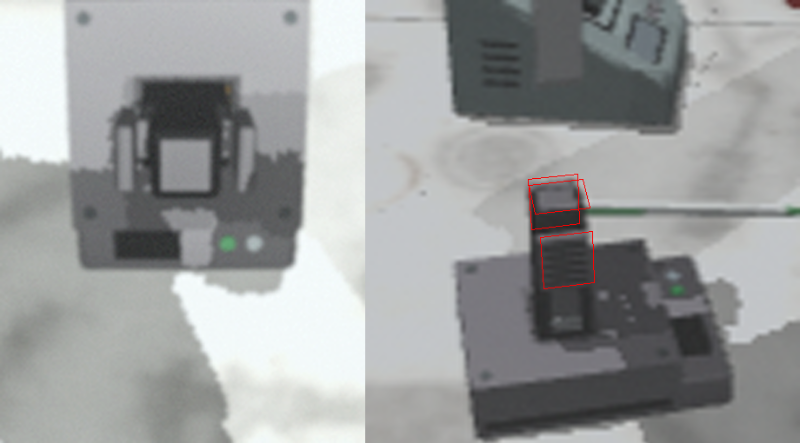

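View pics/c12.png

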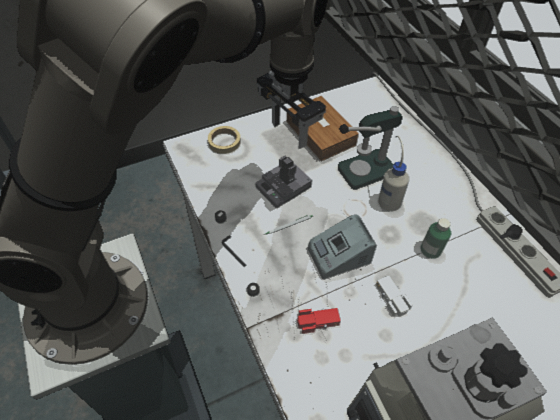

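```bash
python3 -c "
from rig import arm
print(arm.get_state()['wrist_force']);print(arm.sign_off())"
```

```text
[-0.96255227 -0.70237441  0.08441201]
the job is handed in; nothing more can be done
None
```

I moved the battery pack from the tester to the charger and handed the job in at about 12.6 s of robot time. `sign_off` gives no verdict, so the result rests on my own checks.

**What I did:** I pinched both tabs with about 30 N and drew the pack straight out along the sloping well. I then turned it upright and lowered it into the bay in small steps until it met the floor. The wrist force rose to about 25 N when I pressed to confirm. I eased off to about 6 N, opened the fingers and withdrew straight up.

**Last checks:**
- **Pack in the bay:** it stands upright, and the side view matches the fully seated model to about 1–2 pixels (roughly 2–4 mm). Contact came at TCP z ≈ 0.077 m, which is the height expected with the foot on the floor.
- **Release:** both tabs show sprung out and the gripper is clear, with the wrist force near zero.
- **Bystanders:** the pen, specimens, hex key and tape look unmoved in the last scene picture. I judged this by eye and did not measure it.

**Disagreements I noticed:**
- **Tester position:** the tester's outline gave an x position about 16 mm from what the pack itself gave. I trusted the pack, and the grasp came out right.
- **Pinched width:** the gripper read 34 mm where 37 mm was expected. The wrist image suggested about 35–37 mm, so I put the difference down to give in the tabs.

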